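# Prop the tablet up on the test stand and lock its foot with the stop bar

## Robot

A 6-joint arm with a two-finger parallel gripper is mounted at the origin on the work surface. World frame = base frame: x ahead of the robot, y to its left, z up, the work surface at z = 0. Lengths are in mm, angles in rad, forces in N, time in s.
With the tool pointing down it reaches from about 350 to 975 mm from the base axis. Payload 7.1 kg.
Tool frame: the origin (TCP) lies midway between the tips of the shut fingers; the grasp point (between the pads) lies 19 mm behind it; z points along the fingers, y is the line along which they close (so a half turn about z gives the same grasp; the last joint's range is limited). The gripper opens to 88 mm and grips with 3 to 60 N. Pads are 20 mm wide; open, the fingers measure 115 mm over their backs; the gripper's body (75 mm by 178 mm) begins 61 mm behind the grasp point.
Start: joints at [-1.245, 0.423, 1.63, -0, 1.089, -0.019], TCP at [211.272, -588.191, 222.675] pointing down, gripper open.
Joint ranges: [-3, 3], [-0.9, 2.11], [0.09, 2.58], [-1.31, 4.45], [0.11, 2.69], [-2.54, 2.54]. Speed limits (rad/s): [2.39, 2.39, 3.01, 3.14, 3.14, 3.14].

## Interface

Orientations are given as a rotation vector (axis times angle).
In Python, from workcell import ctrl gives the robot as it stands. The module is installed in compiled form; this text tells all that it offers.
- The arm moves only by the tool servo_tool, never from a script. Its argument "increments" is a list of rows, each a list of 7 numbers: the shift along the world's x, y, z in cm, then the turn, a rotation vector about the world's x, y, z in degrees, then the opening, from -1 (shut) to 1 (fully open). A call has 1 to 20 rows; each row is the pose to reach, as a shift and turn from the pose commanded when the call began; what a row does not reach only later rows make up. A row lasts 1/12 s, in which the tool goes at most 41.7 mm and 7.16 degrees, less where a joint would pass 70% of its speed; a pose out of reach is approached as far as the arm can. A call with a gripper value outside its range is refused whole. The fingers move at their own pace and stop on an object; the grip force is fixed at half the most. Time passes only in rows, so rows that repeat a pose let the fingers close. It gives the time, the measured TCP pose, the force, the opening and the grip force at its end, in the units of the state.
- ctrl.get_obs(): the state, without advancing time (a new reading comes with each control period).
- ctrl.get_image(name): name is "side" or "top" or "wrist"; returns a dict with "image" (420x560x3 uint8, red, green, blue), "fx", "fy", "cx", "cy" (pixels), "extrinsics" (4x4, takes a point from camera to world coordinates); the wrist camera has in their place "tool_from_camera" (4x4, takes a point from camera to tool coordinates, whose origin is the TCP and whose axes are the flange's). Camera axes: x right, y up, looking along -z (the intrinsics and any distortion apply to the point x, -y, -z); pixel columns grow to the right and rows downward; lengths in mm; the calibration is good to about 2 mm. A picture is of the moment at which its call begins: read the wrist's pose just before it. There is no depth.
- ctrl.close_job(): hands the job in; it is judged then, once.
The state is a dict: "t": time; "qpos": joint angles; "qvel": joint speeds; "joint_torque": joint torques, N m; "ee_pos": TCP position; "orientation": TCP orientation; "ft_force": force on the tool from outside, world axes, zero at the start; "moment": the same for the moment, N m; "width": finger opening in mm; "grasp_force": force on a finger pad.
Only numpy, scipy, OpenCV 4.12 (cv2) and the standard library are available. Lean on these libraries where they do the work, as an engineer would, in place of code of your own. Each camera call takes 0.05 s, during which the arm holds its last target. There are 200 camera calls.

## Task

The tablet has slumped on its test stand. Without letting it fall, push its foot towards the backboard, just far enough to clear the row of the two sprung clips, so that it stays leaning steeply against the board by itself. Then snap the loose stop bar fully home into both clips, grip post up, so that it blocks the foot with no more than about a centimetre of gap, and let go; leave the phone, the carton and the tape roll where they are.

Things in the scene. Friction and masses are not known exactly. Their poses are not given: they have to be found in the camera images.
- tablet: Loose tablet in a case, 190 x 130 x 10 mm, 0.3 to 0.6 kg, standing on a short end on the base plate, its top leaning on the backboard, at first 32 degrees from upright. Origin: middle of the rear lower edge, on which it stands. z up its length, y across, x through it towards the board (screen at -10 mm). Pushed at the foot, the foot slides in and the top climbs; friction holds it where left.
- foot_front (a point): Middle of the front face of the tablet's thick grey case foot (130 mm wide, 24 mm high, 16 mm deep, on the screen side), about 12 mm above the base plate; the face is nearly upright once the tablet leans steeply. Axes as the tablet's. This is where to push. At 10 to 20 mm from seat in x there is room for the bar in front, and the tablet leans 18 to 15 degrees.
- seat (a point): Fixed point on the stand: middle of the stop bar rod's centre line when the bar is home (its board-side face is then at x = 8 mm). x level to the backboard, y level along the bar, z up. 20 mm above the bench, 12 mm above the top of the grey base plate (x -112 to +101 mm, y +-120 mm).
- wall_foot (a point): Fixed point: foot of the white backboard's face, at its middle on the base plate, 85 mm from seat in x; same axes. The board is 240 mm wide and reaches 200 mm above the bench.
- bar_grip (a point): Loose stop bar, 0.15 kg: square aluminium rod, 16 x 16 x 200 mm (along y), with a black grip post, 14 x 14 mm, rising 50 mm from its middle; lies on the bench, post up. Point: on the post's axis, 38 mm above the rod's centre line, 20 mm below the post's top; z up. Either way round fits. Grip the post's y faces and tilt the gripper's body 15 to 25 degrees away from the board to clear the tablet.
- jaw_left (a joint): Grey sprung front jaw of the clip at y = +88 mm of seat; rad, 0 shut, grows as it swings away from the board on a low level hinge. About 0.17 lets the bar by; it snaps shut over it in the last 4 mm. Both jaws resist with 10 to 18 N in all, mostly with the bar some 21 mm above home, then little until the bar meets the hard floor.
- jaw_right (a joint): The same for the clip at y = -88 mm. Each clip is a fork 18 mm wide: this jaw in front, a fixed black rear prong and a floor 8 mm below seat; it reaches 26 mm above that point. 158 mm clear between the clips. Sloped mouths catch a bar up to 5 mm off in x; 0.7 mm play each way when home.
- phone: Bystander: black phone lying flat, 72 x 150 x 9 mm; origin at the centre of its underside.
- carton: Bystander: small closed cardboard carton, 90 x 160 x 50 mm; origin at the centre of its underside.
- tape: Bystander: roll of clear tape lying flat, outer diameter 100 mm, 45 mm high; origin at the centre of its underside.

How it is judged:
By the outcome, as a careful person would: the job done as asked, in the order asked, and still so for the second after the job is handed in, with the robot touching nothing.
It also fails if it takes over 50 s, if anything falls off the work surface, if the arm or the gripper's body presses on something with over 40 N, if the wrist force passes 120 N, or if a joint passes its speed limit or range.

## Working session

There is one attempt and no reset: what is moved stays moved. The work goes in short steps, Python scripts to look and compute and a tool call to move; the robot and the scene stay as the last step left them, time stands still between calls to the robot, and variables do not carry over. Pictures are saved under pics/ and viewed, at most 10 in all, crops included, and the job is handed in when it is done.

Besides the shell and the picture viewer there is one more tool, called after "Emit:" in YAML: its name, and indented under it one key for each argument. servo_tool: Moves the arm, as the interface text tells. Its arguments: {"type":"object","properties":{"increments":{"type":"array","items":{"type":"array","items":{"type":"number"}}}},"required":["increments"]}

```bash
mkdir -p pics; cat > h.py <<'E'
import numpy as np, cv2, json
from workcell import ctrl
from scipy.spatial.transform import Rotation as R
def snap(name,fn):
    o=ctrl.get_obs(); d=ctrl.get_image(name); cv2.imwrite('pics/'+fn+'.png',d['image'][:,:,::-1])
    if name=='wrist':
        T=np.eye(4);T[:3,:3]=R.from_rotvec(o['orientation']).as_matrix();T[:3,3]=o['ee_pos'];d['extrinsics']=T@np.array(d['tool_from_camera'])
    np.savez('pics/'+fn,**{k:np.array(v) for k,v in d.items() if k!='image'})
    return d
def ray(fn,u,v):
    d=np.load('pics/'+fn+'.npz');E=d['extrinsics'];r=E[:3,:3]@np.array([(u-d['cx'])/d['fx'],-(v-d['cy'])/d['fy'],-1]);return E[:3,3],r
def onz(fn,u,v,z):
    c,r=ray(fn,u,v);return c+r*(z-c[2])/r[2]
def proj(fn,p):
    d=np.load('pics/'+fn+'.npz');E=d['extrinsics'];q=E[:3,:3].T@(np.array(p,float)-E[:3,3]);return d['cx']+d['fx']*q[0]/-q[2], d['cy']-d['fy']*q[1]/-q[2]
E
python3 - <<'E'
from h import *
for n in('side','top'):
    d=snap(n,n+'0');print(n,d.keys(),d['fx'],d['cx'],d['cy'],np.round(d['extrinsics'],3).tolist())
print(ctrl.get_obs())
E
```

```text
side dict_keys(['image', 'fx', 'fy', 'cx', 'cy', 'extrinsics']) 469.9582633949106 282.8136848299705 206.22025149477076 [[-0.872, 0.316, -0.374, 32.346], [-0.489, -0.531, 0.692, 968.266], [0.02, 0.786, 0.618, 923.606], [0.0, 0.0, 0.0, 1.0]]
top dict_keys(['image', 'fx', 'fy', 'cx', 'cy', 'extrinsics']) 443.70118623855535 274.2802638378647 209.6619857234409 [[0.028, 0.993, -0.112, 386.444], [-1.0, 0.029, 0.01, 18.265], [0.013, 0.112, 0.994, 1313.061], [0.0, 0.0, 0.0, 1.0]]
{'t': 0.1, 'qpos': array([-1.24502164e+00,  4.23753737e-01,  1.63062287e+00, -2.48917612e-05,
        1.08860643e+00, -1.89894286e-02]), 'qvel': array([-0.00059908, -0.0027516 , -0.00152424,  0.00082549, -0.00040711,
       -0.00027287]), 'joint_torque': array([ 1.07724591e-03, -5.45615602e+01, -2.74325019e+01,  6.44834479e-02,
        1.87041453e-02, -1.51750288e-05]), 'ee_pos': array([ 211.09385702, -587.72696656,  221.98245289]), 'orientation': array([-3.09367749e+00, -5.38658853e-01,  3.67762523e-04]), 'ft_force': array([ 0.71836775,  0.17202827, -0.9034278 ]), 'moment': array([ 0.00321063, -0.02173827,  0.0252771 ]), 'grasp_force': 0.0, 'width': 87.58617591144605}
```

View pics/side0.png

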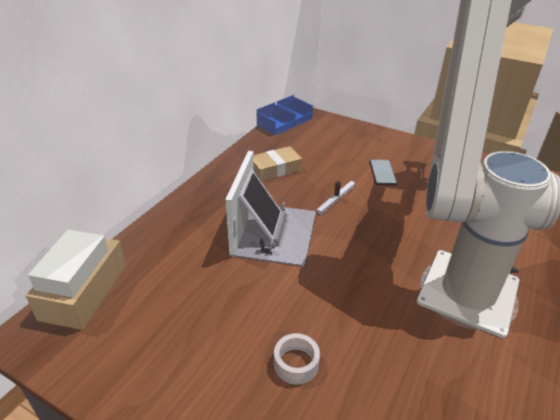

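View pics/top0.png

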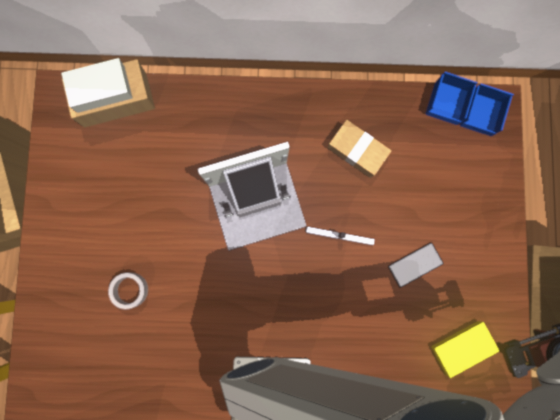

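The side view shows the stand at about (275,225) and the bar at (336,197). The top view shows the stand at (255,195), the bar from (308,230) to (374,241), the carton at (360,148), the phone at (415,265) and the tape at (128,290). I'll zoom in on both for exact pixels.

```bash
python3 - <<'E'
import cv2
a=cv2.imread('pics/top0.png')[130:260,190:390];b=cv2.imread('pics/side0.png')[150:270,215:375]
cv2.imwrite('pics/topc.png',cv2.resize(a,None,fx=4,fy=4,interpolation=cv2.INTER_CUBIC))
cv2.imwrite('pics/sidec.png',cv2.resize(b,None,fx=5,fy=5,interpolation=cv2.INTER_CUBIC))
E
```

```text
(no output)
```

View pics/topc.png

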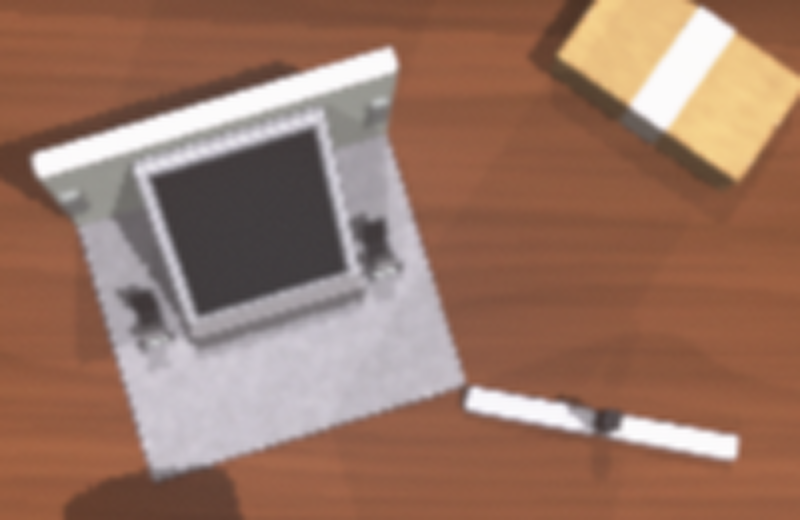

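View pics/sidec.png

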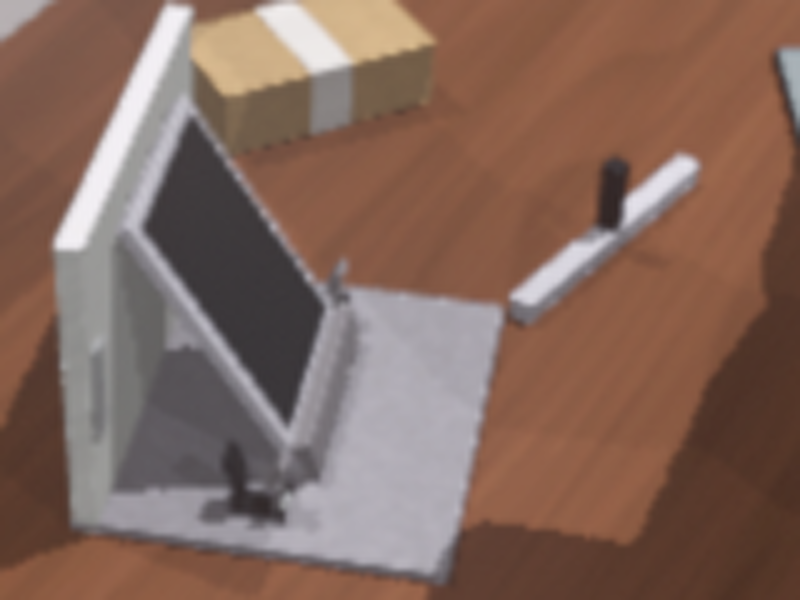

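The crops show the plate's front corners at top-crop (152,477) and (465,383). The board's top corners are at (38,178) and (398,70), and the bar ends at (467,398) and (736,448). I'll fit the poses to these.

```bash
python3 - <<'E'
from h import *
from scipy.optimize import least_squares
T=lambda x,y:(190+x/4,130+y/4); S=lambda x,y:(215+x/5,150+y/5)
P=[('top0',T(152,476),(-112,120,-12)),('top0',T(465,383),(-112,-120,-12)),('top0',T(38,178),(85,120,180)),('top0',T(398,70),(85,-120,180)),('top0',T(32,156),(101,120,180)),('top0',T(394,47),(101,-120,180)),
('side0',S(443,572),(-112,120,-12)),('side0',S(503,305),(-112,-120,-12)),('side0',S(84,247),(85,120,180)),('side0',S(57,245),(101,120,180)),('side0',S(190,9),(85,-120,180)),('side0',S(168,5),(101,-120,180))]
def W(p,q): c,s=np.cos(p[2]),np.sin(p[2]);return np.array([p[0]+c*q[0]-s*q[1],p[1]+s*q[0]+c*q[1],20+q[2]])
for names in(('top0','side0'),('top0',),('side0',)):
    Q=[a for a in P if a[0] in names]
    f=lambda p:np.concatenate([np.subtract(proj(n,W(p,q)),uv) for n,uv,q in Q])
    r=least_squares(f,[550,60,0.2],x_scale=[100,100,1],loss='soft_l1');print(names,r.x,np.round(f(r.x).reshape(-1,2),1).tolist())
    if len(names)==2: p=r.x
np.save('seat.npy',p)
inv=lambda w:(np.array([[np.cos(p[2]),np.sin(p[2])],[-np.sin(p[2]),np.cos(p[2])]])@(w[:2]-p[:2]))
print('clips top proj', [np.round((np.array(proj('top0',W(p,(0,y,10))))-[190,130])*4) for y in(88,-88)])
print('clips side proj', [np.round((np.array(proj('side0',W(p,(0,y,10))))-[215,150])*5) for y in(88,-88)])
a=onz('top0',*T(467,398),16);b=onz('top0',*T(736,448),16);print('bar top',a,b,(a+b)/2,np.linalg.norm(a-b))
a2=onz('side0',*S(527,307),16);b2=onz('side0',*S(684,163),16);print('bar side',a2,b2,(a2+b2)/2,np.linalg.norm(a2-b2))
print('post top',onz('top0',*T(608,420),66),onz('side0',*S(616,163),66))
print('foot top-edge front', [inv(onz('top0',*T(x,y),32-0)) for x,y in((195,340),(362,290))])
E
```

```text
('top0', 'side0') [5.54556142e+02 5.90151732e+01 3.27098675e-01] [[0.3, 1.4], [0.1, 0.6], [-0.0, 0.0], [0.0, 0.1], [-0.3, -0.4], [-0.8, -0.0], [1.0, 0.1], [0.3, -0.4], [-0.5, -0.1], [-1.2, -0.5], [0.3, -1.1], [-0.6, -0.9]]
('top0',) [5.55105777e+02 5.87742347e+01 3.25525837e-01] [[0.3, 1.2], [0.2, 0.5], [0.1, -0.3], [0.2, -0.1], [-0.1, -0.7], [-0.7, -0.2]]
('side0',) [5.53343018e+02 6.00647074e+01 3.30644462e-01] [[1.4, 0.4], [0.4, -0.1], [-0.2, 0.4], [-0.9, -0.0], [0.3, -0.8], [-0.6, -0.6]]
clips top proj [array([149., 320.]), array([380., 250.])]
clips side proj [array([259., 475.]), array([319., 283.])]
bar top [477.26246924 -91.17941966  16.        ] [ 446.26886471 -288.82651889   16.        ] [ 461.76566697 -190.00296927   16.        ] 200.0624386444078
bar side [469.50228626 -85.09232528  16.        ] [ 445.80734831 -278.72472187   16.        ] [ 457.65481728 -181.90852357   16.        ] 195.07679281639912
post top [ 461.095015   -186.59156863   66.        ] [ 460.21218491 -187.74030312   66.        ]
foot top-edge front [array([-23.93438901,  60.09163789]), array([-24.55751119, -66.46761075])]
```

```bash
cat >> h.py <<'E'
SEAT=np.load('seat.npy')
def toW(x,y,z=0,p=None):
    p=SEAT if p is None else p;c,s=np.cos(p[2]),np.sin(p[2]);return np.array([p[0]+c*x-s*y,p[1]+s*x+c*y,20+z])
def toS(w):
    c,s=np.cos(SEAT[2]),np.sin(SEAT[2]);d=np.array(w[:2])-SEAT[:2];return np.round([c*d[0]+s*d[1],-s*d[0]+c*d[1],w[2]-20],1)
def rot(yaw,tilt): # tool pointing down, y along -(frame y), body tilted away from frame +x by tilt deg
    return R.from_euler('z',yaw)*R.from_euler('y',-tilt,degrees=True)*R.from_rotvec([np.pi,0,0])
def delta(w,yaw,tilt):
    o=ctrl.get_obs();A=rot(yaw,tilt);C=R.from_rotvec(o['orientation'])
    print('shift cm',np.round((np.array(w)-o['ee_pos'])/10,2),'turn',np.round((A*C.inv()).as_rotvec(degrees=True),2),'now S',toS(o['ee_pos']),'F',np.round(o['ft_force'],1),'w',round(o['width'],1),'t',o['t'])
E
python3 -c "
from h import *
delta(toW(-75,0,100),SEAT[2],20)"
```

```text
shift cm [ 27.24  62.26 -10.2 ] turn [  6.52 -18.91  -1.02] now S [-533.  -502.1  202. ] F [ 0.7  0.2 -0.9] w 87.6 t 0.1
```

Emit:
servo_tool:
  increments:
    - [4,9,0,1,-3,0,1]
    - [8,18,0,2,-6,0,1]
    - [12,27,0,3,-9,0,1]
    - [16,36,0,4,-12,0,1]
    - [19,43,0,5,-15,-0.5,1]
    - [22,50,-2,6,-18,-1,1]
    - [25,56,-5,6.5,-18.9,-1,1]
    - [27.2,62.3,-8,6.5,-18.9,-1,1]
    - [27.2,62.3,-10.2,6.5,-18.9,-1,1]
    - [27.2,62.3,-10.2,6.5,-18.9,-1,1]
    - [27.2,62.3,-10.2,6.5,-18.9,-1,1]
    - [27.2,62.3,-10.2,6.5,-18.9,-1,1]
    - [27.2,62.3,-10.2,6.5,-18.9,-1,1]
    - [27.2,62.3,-10.2,6.5,-18.9,-1,1]
    - [27.2,62.3,-10.2,6.5,-18.9,-1,1]
    - [27.2,62.3,-10.2,6.5,-18.9,-1,1]
    - [27.2,62.3,-10.2,6.5,-18.9,-1,1]
    - [27.2,62.3,-10.2,6.5,-18.9,-1,1]

```text
t: 1.6
ee_pos: [484.1, 38.5, 119.6]
orientation: [-2.998, -0.503, -0.527]
ft_force: [-0.4, 0.1, 0.7]
width: 87.6
grasp_force: 0.0
```

```bash
python3 - <<'E'
from h import *
delta(toW(-60,0,-3),SEAT[2],20)
snap('wrist','w1')
T=cv2.imread('pics/w1.png')
P=lambda q:tuple(int(round(v)) for v in proj('w1',toW(*q)))
for q in [(-112,120,-12),(-112,-120,-12),(85,120,180),(85,-120,180),(0,79,0),(0,-79,0),(0,97,0),(0,-97,0)]: cv2.circle(T,P(q),3,(0,0,255),1)
cv2.imwrite('pics/w1m.png',T)
E
```

```text
shift cm [  1.36   0.12 -10.26] turn [ 0.08 -0.04 -0.28] now S [-73.3   3.2  99.6] F [-0.4  0.1  0.7] w 87.6 t 1.6
```

View pics/w1m.png

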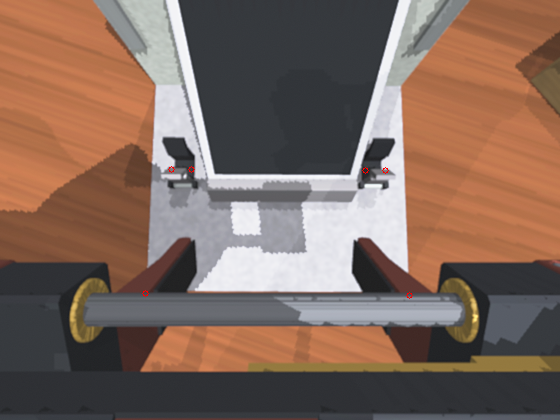

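The wrist view is clear: foot bottom edge at row ~200 from column 208 to 357, clips at about (180,175) and (377,175), plate sides at columns 150 and 408, and fingertips at (190,240) and (358,240). I'll check the fit against these.

```bash
python3 - <<'E'
from h import *
for uv in[(154,150),(150,230),(405,150),(409,230)]: print('plate edge',toS(onz('w1',*uv,8)))
for uv in[(208,201),(283,201),(357,201)]: print('foot bottom',toS(onz('w1',*uv,8)))
for uv in[(205,187),(357,187)]: print('foot top?',toS(onz('w1',*uv,29)))
I=cv2.imread('pics/w1.png')
cv2.imwrite('pics/w1c.png',np.hstack([cv2.resize(I[120:215,a:a+65],None,fx=6,fy=6,interpolation=cv2.INTER_CUBIC) for a in(145,345)]))
print(np.load('pics/w1.npz')['fx'])
E
```

```text
plate edge [ 21.3 117.7 -12. ]
plate edge [-54.7 118.  -12. ]
plate edge [  22.8 -120.9  -12. ]
plate edge [ -53.2 -121.8  -12. ]
foot bottom [-27.3  65.1 -12. ]
foot bottom [-26.8  -5.  -12. ]
foot bottom [-26.4 -74.2 -12. ]
foot top? [-17.8  63.5   9. ]
foot top? [-17.  -68.7   9. ]
307.83166198084143
```

View pics/w1c.png

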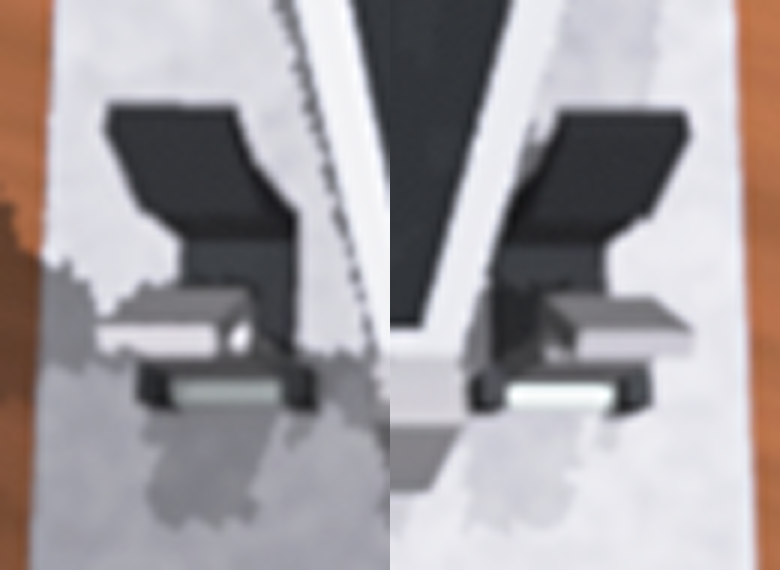

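```bash
python3 - <<'E'
from h import *
p=SEAT.copy();p[:2]=toW(0,-1.3)[:2];p[2]+=0.004;np.save('seat.npy',p);print(p)
E
python3 - <<'E'
from h import *
delta(toW(-50,-2,-3),SEAT[2],20)
E
```

```text
[5.54973828e+02 5.77841011e+01 3.31098675e-01]
shift cm [  2.5    0.26 -10.29] turn [ 0.1  -0.06 -0.03] now S [-74.5   3.7  99.9] F [-0.1 -0.1  0.5] w 88.0 t 1.65
```

Emit:
servo_tool:
  increments:
    - [1,0.1,-2.5,0,0,0,1]
    - [1.8,0.2,-5,0,0,0,1]
    - [2.5,0.3,-7.5,0,0,0,1]
    - [2.5,0.3,-9,0,0,0,1]
    - [2.5,0.3,-10,0,0,0,1]
    - [2.5,0.3,-10.3,0,0,0,1]
    - [2.5,0.3,-10.3,0,0,0,1]
    - [2.5,0.3,-10.3,0,0,0,1]

```text
t: 2.32
ee_pos: [508.0, 36.8, 17.7]
orientation: [-3.001, -0.493, -0.529]
ft_force: [-0.1, -0.1, -0.1]
width: 87.9
grasp_force: 0.0
```

```bash
python3 - <<'E'
from h import *
delta(toW(-12,-2,-3),SEAT[2],20)
E
```

```text
shift cm [ 3.63  1.52 -0.07] turn [ 0.09 -0.01  0.32] now S [-51.2  -4.6  -2.3] F [-0.1 -0.1 -0.1] w 87.9 t 2.3167
```

Emit:
servo_tool:
  increments:
    - [0.5,0.2,0,0,0,0.3,1]
    - [1,0.4,0,0,0,0.3,1]
    - [1.4,0.55,0,0,0,0.3,1]
    - [1.8,0.7,0,0,0,0.3,1]
    - [2.1,0.85,0,0,0,0.3,1]
    - [2.4,1.0,0,0,0,0.3,1]
    - [2.7,1.1,0,0,0,0.3,1]
    - [3.0,1.25,0,0,0,0.3,1]
    - [3.3,1.4,0,0,0,0.3,1]
    - [3.6,1.5,0,0,0,0.3,1]
    - [3.6,1.5,0,0,0,0.3,1]
    - [3.6,1.5,0,0,0,0.3,1]

```text
t: 3.32
ee_pos: [544.4, 52.4, 18.4]
orientation: [-2.998, -0.503, -0.53]
ft_force: [-0.7, -0.1, 0.5]
width: 87.8
grasp_force: 0.3
```

```bash
python3 - <<'E'
from h import *
delta(toW(2,-3,-3),SEAT[2],20); snap('wrist','w2')
E
```

```text
shift cm [ 1.35  0.32 -0.14] turn [ 0.1   0.07 -0.04] now S [-11.8  -1.7  -1.6] F [-0.7 -0.1  0.5] w 87.8 t 3.3167
```

View pics/w2.png

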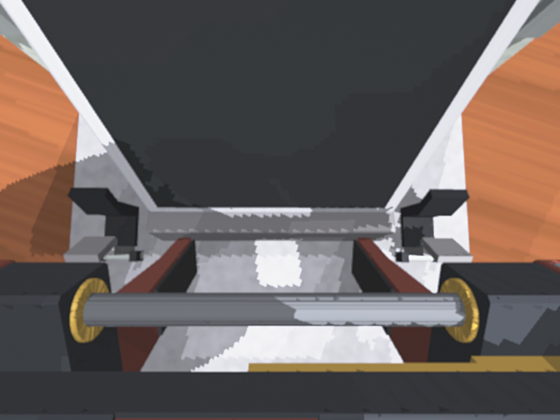

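The foot's front lower edge is at row ~238, columns 135 to 400, right at the fingertips at row 240.

```bash
python3 - <<'E'
from h import *
for uv in[(150,238),(270,239),(395,236)]: print(toS(onz('w2',*uv,8)),toS(onz('w2',*uv,10)))
for q in[(0,-44,0),(10,-44,0),(-10,-44,0)]:
    o=ctrl.get_obs();A=R.from_rotvec(o['orientation']).as_matrix();print(q,proj('w2',o['ee_pos']+A@np.array(q)))
E
```

```text
[ -1.5  72.3 -12. ] [ -1.5  71.5 -10. ]
[ -1.9   0.8 -12. ] [ -2.    0.8 -10. ]
[ -0.  -73.7 -12. ] [ -0.1 -72.9 -10. ]
(0, -44, 0) (np.float64(195.4730846720064), np.float64(256.265727779878))
(10, -44, 0) (np.float64(194.35964749023117), np.float64(239.31550371459392))
(-10, -44, 0) (np.float64(196.55519793135974), np.float64(272.7390973693591))
```

Emit:
servo_tool:
  increments:
    - [0.25,0.1,0,0,0,0,1]
    - [0.5,0.2,0,0,0,0,1]
    - [0.75,0.25,0,0,0,0,1]
    - [1.0,0.3,0,0,0,0,1]
    - [1.2,0.4,0,0,0,0,1]
    - [1.4,0.5,0,0,0,0,1]
    - [1.4,0.5,0,0,0,0,1]
    - [1.4,0.5,0,0,0,0,1]

```text
t: 4.03
ee_pos: [558.7, 57.9, 17.7]
orientation: [-2.998, -0.503, -0.529]
ft_force: [-0.5, 0.3, 0.1]
width: 87.9
grasp_force: 0.1
```

```bash
python3 - <<'E'
from h import *
delta(toW(-60,-3,100),SEAT[2],20); snap('wrist','w3')
E
```

```text
shift cm [-5.95 -2.25 10.23] turn [ 0.1   0.05 -0.07] now S [ 3.5 -1.1 -2.3] F [-0.5  0.3  0.1] w 87.9 t 4.0333
```

Emit:
servo_tool:
  increments:
    - [-1,-0.4,0,0,0,0,1]
    - [-2.5,-0.9,0,0,0,0,1]
    - [-5,-1.8,1,0,0,0,1]
    - [-6,-2.2,5,0,0,0,1]
    - [-6,-2.2,9,0,0,0,1]
    - [-6,-2.2,10.2,0,0,0,1]
    - [-6,-2.2,10.2,0,0,0,1]
    - [-6,-2.2,10.2,0,0,0,1]

```text
t: 4.75
ee_pos: [500.5, 35.4, 123.6]
orientation: [-2.998, -0.504, -0.54]
ft_force: [0.7, 0.2, 0.6]
width: 87.9
grasp_force: 0.0
```

```bash
python3 - <<'E'
from h import *
snap('wrist','w4');I=cv2.imread('pics/w4.png')[100:290,130:430];cv2.imwrite('pics/w4c.png',cv2.resize(I,None,fx=2.6,fy=2.6,interpolation=cv2.INTER_CUBIC))
w=[461,-188,27];delta(w,-0.156,20); print(np.array(ctrl.get_obs()['qpos']).round(2))
E
```

```text
shift cm [ -3.89 -22.37  -9.5 ] turn [  0.19   0.3  -27.98] now S [-59.2  -3.  102. ] F [-0.7 -0.3 -1. ] w 87.6 t 4.8
[-0.03  0.31  2.19  0.38  0.32  0.87]
```

View pics/w4c.png

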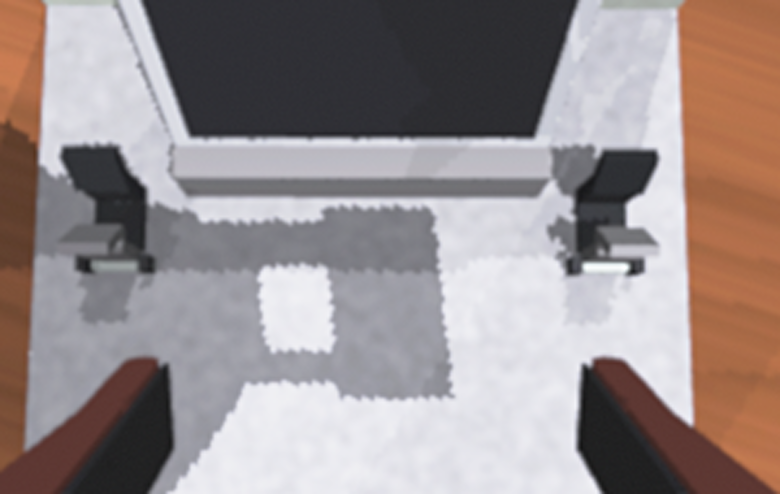

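The tablet leans steeply. Its foot front bottom edge is at crop row ~195, columns 185 to 545, clear of the clips at about (115,215) and (610,215).

```bash
python3 - <<'E'
from h import *
c=lambda x,y:(130+x/2.6,100+y/2.6)
for q in[(188,196),(365,196),(543,197)]: print('foot',toS(onz('w4',*c(*q),8)))
for q in[(40,150),(28,350),(682,150),(692,350)]: print('plate',toS(onz('w4',*c(*q),8)))
for q in[(8.7,79,-8),(8.7,97,-8),(8.7,79,26),(8.7,79,8),(-8.7,79,8),(-8.7,79,-8),(8.7,-79,8),(-8.7,-79,-8),(85,120,-12)]:
    u=proj('w4',toW(*q));print(q,np.round([(u[0]-130)*2.6,(u[1]-100)*2.6]))
E
```

```text
foot [ 13.6  64.7 -12. ]
foot [ 13.8  -0.4 -12. ]
foot [ 13.7 -66.  -12. ]
plate [ 30.8 119.8 -12. ]
plate [-43.  120.7 -12. ]
plate [  31.6 -118.1  -12. ]
plate [ -42.5 -118.8  -12. ]
(8.7, 79, -8) [146. 207.]
(8.7, 97, -8) [ 96. 207.]
(8.7, 79, 26) [116. 184.]
(8.7, 79, 8) [133. 197.]
(-8.7, 79, 8) [131. 247.]
(-8.7, 79, -8) [144. 254.]
(8.7, -79, 8) [594. 198.]
(-8.7, -79, -8) [583. 255.]
(85, 120, -12) [46. 10.]
```

Emit:
servo_tool:
  increments:
    - [-0.6,-4,0.5,0,0,-5,1]
    - [-1.2,-8,0.5,0,0,-10,1]
    - [-1.8,-12,0.5,0,0,-15,1]
    - [-2.4,-16,0.5,0,0.1,-20,1]
    - [-3,-20,0.5,0.1,0.2,-25,1]
    - [-3.3,-22.4,0.5,0.2,0.3,-28,1]
    - [-3.3,-22.4,0.5,0.2,0.3,-28,1]
    - [-3.3,-22.4,0.5,0.2,0.3,-28,1]
    - [-3.3,-22.4,0.5,0.2,0.3,-28,1]
    - [-3.3,-22.4,0.5,0.2,0.3,-28,1]

```text
t: 5.63
ee_pos: [465.0, -187.0, 124.0]
orientation: [3.063, -0.238, 0.53]
ft_force: [-0.3, 0.2, -1.2]
width: 87.7
grasp_force: 0.0
```

```bash
python3 - <<'E'
from h import *
delta([467.1,-188.3,28],-0.156,20)
snap('wrist','w5')
E
```

```text
shift cm [ 0.21 -0.13 -9.6 ] turn [-0.22 -0.34 -0.07] now S [-164.7 -202.2  104. ] F [-0.3  0.2 -1.2] w 87.7 t 5.6333
```

View pics/w5.png

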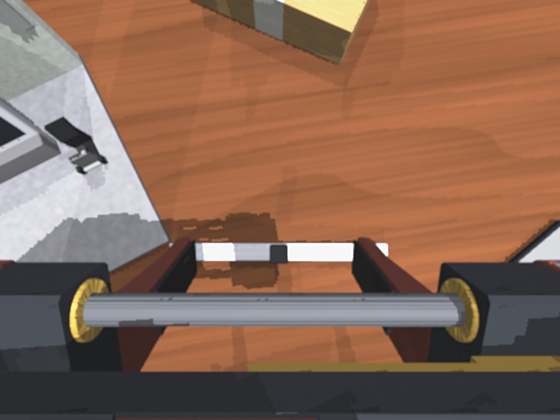

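The post's square is centred at (278,254). The rod is level in the image at rows 243 to 261, and its right end is at column 388.

```bash
python3 - <<'E'
from h import *
print('post top',onz('w5',278.5,254,66))
for uv in[(200,243),(385,244),(200,261),(385,261)]: print(onz('w5',*uv,16))
print('right end',onz('w5',388,252.5,16))
for w in[(461,-187.5,66),(461,-187.5,16)]: print(proj('w5',w))
E
```

```text
post top [ 463.34675662 -189.85825872   66.        ]
[ 481.97110194 -121.07711456   16.        ]
[ 455.31927089 -287.23738918   16.        ]
[ 465.88810594 -118.95864202   16.        ]
[ 440.28794927 -284.38036853   16.        ]
right end [ 447.3683255  -288.49094039   16.        ]
(np.float64(275.8594516555721), np.float64(257.6271377994659))
(np.float64(275.6223617899308), np.float64(254.70109871701774))
```

Emit:
servo_tool:
  increments:
    - [0.4,-0.35,-2.5,-0.2,-0.3,0,1]
    - [0.4,-0.35,-5,-0.2,-0.3,0,1]
    - [0.4,-0.35,-7.5,-0.2,-0.3,0,1]
    - [0.4,-0.35,-9,-0.2,-0.3,0,1]
    - [0.4,-0.35,-9.6,-0.2,-0.3,0,1]
    - [0.4,-0.35,-9.6,-0.2,-0.3,0,1]
    - [0.4,-0.35,-9.6,-0.2,-0.3,0,1]
    - [0.4,-0.35,-9.6,-0.2,-0.3,0,0]
    - [0.4,-0.35,-9.6,-0.2,-0.3,0,-1]
    - [0.4,-0.35,-9.6,-0.2,-0.3,0,-1]
    - [0.4,-0.35,-9.6,-0.2,-0.3,0,-1]
    - [0.4,-0.35,-9.6,-0.2,-0.3,0,-1]
    - [0.4,-0.35,-9.6,-0.2,-0.3,0,-1]
    - [0.4,-0.35,-9.6,-0.2,-0.3,0,-1]
    - [0.4,-0.35,-9.6,-0.2,-0.3,0,-1]
    - [0.4,-0.35,-9.6,-0.2,-0.3,0,-1]
    - [0.4,-0.35,-9.6,-0.2,-0.3,0,-1]
    - [0.4,-0.35,-9.6,-0.2,-0.3,0,-1]

```text
t: 7.18
ee_pos: [469.2, -191.7, 28.6]
orientation: [3.058, -0.24, 0.54]
ft_force: [-0.2, -0.4, -0.7]
width: 17.8
grasp_force: 0.0
```

```bash
python3 - <<'E'
from h import *
delta(toW(6.5-25,0,80),SEAT[2],20)
E
```

```text
shift cm [ 6.82 24.35  7.14] turn [1.000e-02 3.000e-02 2.794e+01] now S [-162.2 -208.1    8.6] F [-0.2 -0.4 -0.7] w 17.8 t 7.1833
```

Emit:
servo_tool:
  increments:
    - [0,0,0,0,0,0,-1]
    - [0,0,0,0,0,0,-1]
    - [0,0,0,0,0,0,-1]
    - [0,0,0,0,0,0,-1]
    - [0,0,0,0,0,0,-1]
    - [0,0,0,0,0,0,-1]
    - [0,0,1,0,0,0,-1]
    - [0,0,3,0,0,0,-1]
    - [0,0,6,0,0,0,-1]
    - [0,0,9,0,0,0,-1]
    - [0,0,9,0,0,0,-1]
    - [0,0,9,0,0,0,-1]

```text
t: 8.18
ee_pos: [470.5, -192.2, 120.8]
orientation: [3.055, -0.238, 0.547]
ft_force: [0.8, 0.8, -1.6]
width: 13.7
grasp_force: 30.0
```

```bash
python3 - <<'E'
from h import *
delta(toW(6.5-40,0,100),SEAT[2],20);d=ctrl.get_obs();print(d['grasp_force'])
E
```

```text
shift cm [ 5.28 23.91 -0.08] turn [ 0.08  0.31 27.91] now S [-161.2 -209.   100.8] F [ 0.8  0.8 -1.6] w 13.7 t 8.1833
29.999889135360718
```

Emit:
servo_tool:
  increments:
    - [1,4,0,0,0,5,-1]
    - [2,8,0,0,0,10,-1]
    - [3,12,0,0,0,15,-1]
    - [4,16,0,0,0,20,-1]
    - [4.8,20,0,0,0.3,25,-1]
    - [5.3,23,0,0.1,0.3,27.9,-1]
    - [5.3,23.9,0,0.1,0.3,27.9,-1]
    - [5.3,23.9,0,0.1,0.3,27.9,-1]
    - [5.3,23.9,0,0.1,0.3,27.9,-1]
    - [5.3,23.9,0,0.1,0.3,27.9,-1]
    - [5.3,23.9,0,0.1,0.3,27.9,-1]

```text
t: 9.1
ee_pos: [521.8, 46.4, 118.0]
orientation: [-2.998, -0.497, -0.52]
ft_force: [-0.9, -0.3, -2.1]
width: 14.0
grasp_force: 30.0
```

```bash
python3 - <<'E'
from h import *
delta(toW(6.5,0,20+30),SEAT[2],20);snap('wrist','w6');snap('side','side6')
I=cv2.imread('pics/w6.png');J=cv2.imread('pics/side6.png')[150:270,215:335]
cv2.imwrite('pics/m6.png',np.hstack([cv2.resize(I[100:310,110:440],(660,420),interpolation=cv2.INTER_CUBIC)[:,:],np.zeros((420,0,3),np.uint8)]))
E
```

```text
shift cm [ 3.94  1.35 -4.8 ] turn [-0.02 -0.34  0.12] now S [-35.1   0.   98. ] F [-0.9 -0.3 -2.1] w 14.0 t 9.1
```

View pics/m6.png

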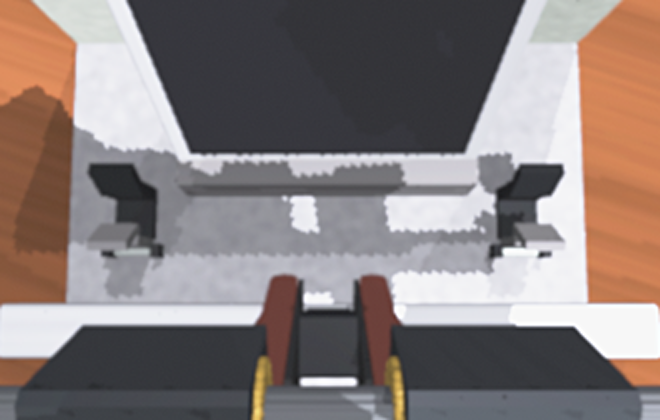

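The bar sits level across the gripper, with rod edges at crop rows 304 and 358. The clips are symmetric ahead at (125,215) and (530,215), and the board foot is at crop row 42.

```bash
python3 - <<'E'
from h import *
c=lambda x,y:(110+x/2,100+y/2)
for q in[(100,42),(555,42)]: print('board foot',toS(onz('w6',*c(*q),8)))
for q in[(75,100),(69,280),(579,100),(585,280)]: print('plate',toS(onz('w6',*c(*q),8)))
for q in[(185,193),(475,194)]: print('foot',toS(onz('w6',*c(*q),8)))
for q in[(100,305),(560,304),(100,357),(560,359)]: print('rod top',toS(onz('w6',*c(*q),105.7)))
for q in[(90,163),(138,163),(513,163),(563,163)]: print('prong top',toS(onz('w6',*c(*q),46)))
for q in[(103,252),(550,252)]: print('clip front low',toS(onz('w6',*c(*q),12)))
E
```

```text
board foot [ 87.6 108.9 -12. ]
board foot [  87.2 -107.9  -12. ]
plate [ 59.3 119.7 -12. ]
plate [-25.4 119.2 -12. ]
plate [  58.9 -118.2  -12. ]
plate [ -25.6 -117.5  -12. ]
foot [ 14.9  66.8 -12. ]
foot [ 14.3 -68.1 -12. ]
rod top [-33.3  68.5  85.7]
rod top [-33.2 -69.3  85.7]
rod top [-48.7  68.   85.7]
rod top [-49.4 -68.7  85.7]
prong top [21.6 96.6 26. ]
prong top [21.6 77.1 26. ]
prong top [ 21.4 -74.6  26. ]
prong top [ 21.4 -94.8  26. ]
clip front low [-12.7 102.6  -8. ]
clip front low [ -12.9 -100.5   -8. ]
```

```bash
python3 - <<'E'
from h import *
p=SEAT.copy();p[:2]=toW(1.8,0.8)[:2];np.save('seat.npy',p)
E
python3 - <<'E'
from h import *
delta(toW(6.2,0,50),SEAT[2],20)
E
```

```text
shift cm [ 4.02  1.48 -4.84] turn [-0.02 -0.3   0.14] now S [-36.6  -0.9  98.4] F [-0.6 -0.1 -1.5] w 13.7 t 9.2
```

Emit:
servo_tool:
  increments:
    - [1.4,0.5,0,0,0,0.1,-1]
    - [2.8,1,0,0,-0.3,0.1,-1]
    - [4,1.5,-0.5,0,-0.3,0.1,-1]
    - [4,1.5,-2,0,-0.3,0.1,-1]
    - [4,1.5,-3.5,0,-0.3,0.1,-1]
    - [4,1.5,-4.8,0,-0.3,0.1,-1]
    - [4,1.5,-4.8,0,-0.3,0.1,-1]
    - [4,1.5,-4.8,0,-0.3,0.1,-1]
    - [4,1.5,-4.8,0,-0.3,0.1,-1]

```text
t: 9.95
ee_pos: [562.4, 62.1, 70.9]
orientation: [-2.997, -0.502, -0.529]
ft_force: [0.1, -0.6, -1.0]
width: 13.9
grasp_force: 30.0
```

```bash
python3 - <<'E'
from h import *
delta(toW(6.2,0,24),SEAT[2],20)
E
```

```text
shift cm [-0.01 -0.1  -2.69] turn [-0.02  0.01 -0.04] now S [ 6.6  0.9 50.9] F [ 0.1 -0.6 -1. ] w 13.9 t 9.95
```

Emit:
servo_tool:
  increments:
    - [0,-0.1,-0.3,0,0,0,-1]
    - [0,-0.1,-0.6,0,0,0,-1]
    - [0,-0.1,-0.9,0,0,0,-1]
    - [0,-0.1,-1.2,0,0,0,-1]
    - [0,-0.1,-1.5,0,0,0,-1]
    - [0,-0.1,-1.5,0,0,0,-1]
    - [0,-0.1,-1.5,0,0,0,-1]

```text
t: 10.53
ee_pos: [562.7, 61.2, 55.8]
orientation: [-2.997, -0.502, -0.53]
ft_force: [3.5, -0.2, -2.2]
width: 13.1
grasp_force: 30.0
```

```bash
python3 - <<'E'
from h import *
delta(toW(6.2,0,20.3),SEAT[2],20)
snap('wrist','w7')
E
```

```text
shift cm [-0.05 -0.   -1.55] turn [-0.01  0.07 -0.03] now S [ 6.6 -0.1 35.8] F [ 3.5 -0.2 -2.2] w 13.1 t 10.5333
```

Emit:
servo_tool:
  increments:
    - [0,0,-0.3,0,0,0,-1]
    - [0,0,-0.6,0,0,0,-1]
    - [0,0,-0.9,0,0,0,-1]
    - [0,0,-1.2,0,0,0,-1]
    - [0,0,-1.4,0,0,0,-1]
    - [0,0,-1.5,0,0,0,-1]
    - [0,0,-1.5,0,0,0,-1]
    - [0,0,-1.5,0,0,0,-1]

```text
t: 11.25
ee_pos: [562.0, 61.4, 40.6]
orientation: [-2.996, -0.503, -0.528]
ft_force: [-1.4, 0.3, 4.4]
width: 13.7
grasp_force: 30.0
```

```bash
python3 - <<'E'
from h import *
delta(toW(6.2,0,20.3),SEAT[2],20)
E
```

```text
shift cm [ 0.03 -0.03 -0.03] turn [-0.02  0.   -0.07] now S [ 6.   0.4 20.6] F [-1.4  0.3  4.4] w 13.7 t 11.25
```

Emit:
servo_tool:
  increments:
    - [0,0,-0.1,0,0,0,-1]
    - [0,0,-0.15,0,0,0,-1]
    - [0,0,-0.15,0,0,0,-1]

```text
t: 11.5
ee_pos: [562.7, 61.5, 40.5]
orientation: [-2.996, -0.503, -0.532]
ft_force: [-5.6, 0.3, 21.0]
width: 14.0
grasp_force: 30.0
```

Emit:
servo_tool:
  increments:
    - [0,0,0.15,0,0,0,-1]
    - [0,0,0.15,0,0,0,0]
    - [0,0,0.15,0,0,0,0]
    - [0,0,0.15,0,0,0,0]
    - [0,0,0.15,0,0,0,0]
    - [0,0,0.15,0,0,0,0]
    - [0,0,0.15,0,0,0,0]
    - [-0.3,-0.1,1,0,0,0,0]
    - [-1,-0.35,3,0,0,0,0]
    - [-2,-0.7,6,0,0,0,0]
    - [-3.5,-1.2,8.5,0,0,0,0]
    - [-5,-1.7,8.5,0,0,0,0.5]
    - [-6.5,-2.2,8.5,0,0,0,1]
    - [-6.5,-2.2,8.5,0,0,0,1]
    - [-6.5,-2.2,8.5,0,0,0,1]
    - [-6.5,-2.2,8.5,0,0,0,1]

```text
t: 12.83
ee_pos: [498.3, 39.3, 124.3]
orientation: [-2.997, -0.502, -0.53]
ft_force: [0.2, 0.6, 0.3]
width: 73.7
grasp_force: 0.0
```

```bash
python3 - <<'E'
from h import *
delta(toW(6.2,0,20.3),SEAT[2],20)
d=snap('wrist','w8')
g=cv2.cvtColor(d['image'],cv2.COLOR_RGB2GRAY).astype(int)
g4=cv2.cvtColor(cv2.imread('pics/w4.png'),cv2.COLOR_BGR2GRAY).astype(int)
for q in[(-8,100,8),(8,100,8),(-8,-100,8),(8,-100,8),(7,0,58),(-7,0,58),(85,110,-12)]: print(q,np.round(proj('w8',toW(*q)),1))
for y in(60,-60,88,-88,99,-99):
    print('y',y,[int(g[int(round(v)),int(round(u))]) for u,v in (proj('w8',toW(x,y,8)) for x in range(-22,26,2))])
print('jaw patch rows (now) along clip, x from -22; and w4 without bar')
for y in(88,-88): print(y,[int(g4[int(round(v)),int(round(u))]) for u,v in (proj('w4',toW(x,y,8)) for x in range(-22,26,2))])
snap('top','top8');snap('side','side8')
for a,b in(('top0','top8'),('side0','side8')):
    A=cv2.imread(f'pics/{a}.png').astype(int);B=cv2.imread(f'pics/{b}.png').astype(int)
    m=(abs(A-B).max(2)>40).astype(np.uint8);n,l,s,c=cv2.connectedComponentsWithStats(m)
    print(a,[r.tolist() for r in s[1:] if r[4]>25])
E
```

```text
shift cm [ 6.4   2.18 -8.4 ] turn [-0.01  0.07 -0.04] now S [-61.4   0.2 104.3] F [0.2 0.6 0.3] w 73.7 t 12.8333
(-8, 100, 8) [161.7 190.9]
(8, 100, 8) [162.4 173.2]
(-8, -100, 8) [387.  191.3]
(8, -100, 8) [386.4 173.6]
(7, 0, 58) [274.5 159.2]
(-7, 0, 58) [274.5 178.1]
(85, 110, -12) [162.6 100.9]
y 60 [163, 129, 128, 129, 131, 131, 118, 170, 222, 195, 197, 249, 247, 247, 251, 117, 105, 114, 138, 190, 189, 189, 189, 188]
y -60 [234, 218, 210, 212, 213, 211, 160, 252, 247, 247, 247, 247, 246, 247, 251, 138, 107, 113, 148, 192, 191, 190, 189, 188]
y 88 [127, 124, 139, 160, 94, 130, 131, 108, 102, 104, 155, 158, 159, 237, 253, 109, 48, 52, 52, 52, 52, 53, 53, 53]
y -88 [220, 221, 242, 236, 102, 196, 199, 121, 118, 115, 236, 247, 246, 246, 250, 101, 48, 47, 48, 48, 49, 49, 49, 95]
y 99 [161, 163, 166, 165, 155, 131, 130, 108, 100, 149, 201, 180, 158, 160, 197, 160, 167, 102, 59, 49, 52, 54, 52, 56]
y -99 [231, 228, 228, 233, 233, 203, 197, 119, 190, 230, 232, 233, 234, 243, 240, 233, 228, 188, 110, 51, 43, 48, 49, 106]
jaw patch rows (now) along clip, x from -22; and w4 without bar
88 
[... 565 characters left out ...]
, [126, 418, 17, 2, 26], [272, 418, 26, 2, 35]]
side0 [[351, 0, 109, 123, 5279], [306, 0, 184, 325, 11716], [457, 0, 79, 206, 6745], [529, 31, 5, 19, 59], [289, 98, 61, 117, 2729], [440, 122, 7, 5, 28], [484, 151, 47, 39, 615], [530, 158, 6, 26, 144], [238, 165, 16, 32, 157], [515, 171, 45, 90, 1185], [257, 178, 24, 48, 311], [317, 181, 38, 34, 374], [531, 190, 5, 16, 45], [247, 201, 19, 27, 121], [455, 214, 15, 37, 204], [471, 215, 50, 27, 951], [281, 216, 5, 11, 32], [251, 219, 14, 20, 93], [263, 225, 17, 28, 169], [258, 227, 47, 37, 669], [477, 241, 43, 18, 484], [234, 261, 217, 123, 10775], [413, 276, 24, 14, 151], [468, 313, 12, 12, 95], [453, 325, 23, 14, 213], [282, 354, 23, 13, 217]]
```

```bash
python3 -c "
from workcell import ctrl
print(ctrl.close_job())"
```

```text
the job is handed in; nothing more can be done
None
```

The job is handed in: the tablet leans steeply by itself, with its foot about 5 mm behind the stop bar. The bar is home in both clips, post up and released, and the arm never went near the phone, carton or tape roll. I checked the final state from pixel measurements, not by eye, because my 10 picture views were used up.

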